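# Hang the brass L level on the stand's pin

### The arm

A 6-joint arm with a two-finger parallel gripper is mounted at the origin on the work surface. World frame = base frame: x ahead of the robot, y to its left, z up, the work surface at z = 0. Lengths are in mm, angles in rad, forces in N, time in s.
With the tool pointing down it reaches from about 350 to 975 mm from the base axis. Payload 7.1 kg.
Tool frame: the origin (TCP) lies on the front face of the gripper's body, between the roots of the fingers; the fingertips stand 80 mm ahead of it and the grasp point (between the pads) lies 61 mm ahead of it (env.tips_ahead is the distance from the TCP to the fingertips, in mm); z points along the fingers, y is the line along which they close (so a half turn about z gives the same grasp; the last joint's range is limited). The gripper opens to 88 mm and grips with 3 to 60 N. Pads are 20 mm wide; open, the fingers measure 115 mm over their backs; the gripper's body (75 mm by 178 mm) begins 61 mm behind the grasp point.
Start: joints at [1.136, 0.423, 1.63, -0, 1.089, -0.019], TCP at [252.419, 571.743, 302.675] pointing down, gripper open.
Joint ranges: [-3, 3], [-0.9, 2.11], [0.09, 2.58], [-1.31, 4.45], [0.11, 2.69], [-2.54, 2.54]. Speed limits (rad/s): [2.39, 2.39, 3.01, 3.14, 3.14, 3.14].

### API

Orientations are given as a unit quaternion [x, y, z, w].
In Python, from station import env, set_gripper, viewer, workorder gives the robot as it stands. Calls block until the motion is done:
- env.reach(position, orientation): joint-space move of the TCP to a pose.
- env.move_l(position, rot=None, rate=150, f_stop=None): straight line of the TCP; rot=None keeps the orientation; rate is the mean speed in mm/s. With f_stop (N) it stops when the force on the tool has changed by that much, and returns True; else False.
- env.move_joints(angles): joint-space move.
- set_gripper(opening): finger opening in mm; the grip force is fixed at half the most; returns when the fingers have stopped.
- env.hold(seconds).
- env.ik(position, orientation): joint angles nearest the present ones, or None.
- env.read_state(): the state.
- viewer.camera(name): name is "scene" or "top" or "wrist"; returns the picture (420x560x3 uint8, blue, green, red); there is no depth.
- viewer.camera_params(name): a dict with "fx", "fy", "cx", "cy" (pixels), "pose" (4x4, takes a point from camera to world coordinates); the wrist camera has in their place "tool_from_camera" (4x4, takes a point from camera to tool coordinates, whose origin is the TCP and whose axes are the flange's). Camera axes: x right, y up, looking along -z (the intrinsics and any distortion apply to the point x, -y, -z); pixel columns grow to the right and rows downward; lengths in mm; the calibration is good to about 2 mm. A picture is of the moment at which its call begins: read the wrist's pose just before it. camera_params takes no time and is no camera call.
A pose or a line that the arm cannot do raises env.IKError and nothing moves.
- workorder.sign_off(): hands the job in; it is judged then, once.
The state is a dict: "time_s": time; "qpos": joint angles; "dq": joint speeds; "tau": joint torques, N m; "tool_pos": TCP position; "orientation": TCP orientation; "force": force on the tool from outside, world axes, zero at the start; "wrist_torque": the same for the moment, N m; "width": finger opening in mm; "grip_force": force on a finger pad.
Only numpy, scipy, OpenCV 4.12 (cv2) and the standard library are available. Lean on these libraries where they do the work, as an engineer would, in place of code of your own. Each camera call takes 0.05 s, during which the arm holds its last target. There are 200 camera calls.

### The job

Take the L-shaped brass piece out of the drying rack and hang it on the pin of the black-based stand by the one of its five holes that lets it hang level, slid back along the pin to the collar, and let go. The pin is clamped by hand and is not quite where it should be, so feel for it and never force it; leave the rest of the bench alone.

Things in the scene. Friction and masses are not known exactly. Their poses are not given: they have to be found in the camera images.
- plate: L-shaped piece of 4 mm brass sheet, upright in one of the two stations of the rack. A level bar 120 x 34 mm (y -60..60, z -17..17 mm; 130 g) and under its +y end a leg 30 mm wide, 90 mm long (y 30..60, z -107..-17 mm; 92 g), plus the stone. Origin: centre of the bar. x across the sheet, y along the bar towards the leg, z up. Hidden variation scales all its masses alike.
- stone (a point): green stone in a round brass setting on the leg, at y 45, z -85 mm in the plate's frame: 29 mm across, 16 mm thick through the sheet, 58 g
- bar_top (a point): middle of the bar's top edge (y 0, z 17 mm in the plate's frame); the piece may be gripped anywhere along this edge. With only 7 mm of sheet between the fingertips the fingers pass over the pin and its collar
- hole1 (a point): centre of the first of five 8 mm through holes along x, at y -36, z -1 mm in the plate's frame (18 mm below the top edge)
- hole2 (a point): centre of the second of five 8 mm through holes along x, at y -16, z -1 mm in the plate's frame (18 mm below the top edge)
- hole3 (a point): centre of the third of five 8 mm through holes along x, at y 4, z -1 mm in the plate's frame (18 mm below the top edge)
- hole4 (a point): centre of the fourth of five 8 mm through holes along x, at y 24, z -1 mm in the plate's frame (18 mm below the top edge)
- hole5 (a point): centre of the fifth of five 8 mm through holes along x, at y 44, z -1 mm in the plate's frame (18 mm below the top edge)
- rack: fixed wooden rack, board 140 x 160 x 12 mm; origin: its underside centre. Two rails along x (12 mm thick, at y -45 and 22 mm, tops 116 mm high) have notches 7 mm wide, 12 mm deep at x -30 and 30 mm. The bar of the L rests in a pair of notches, y along the rack's y, leg hanging beside the rail: lift it 120 mm before moving sideways. The other pair holds the copper strip.
- copper: loose plain copper strip 110 x 34 x 4 mm with one hole, in the other station of the rack, 60 mm from the brass L; to be left there. Origin: its centre
- stand: fixed stand: round black base 100 mm across, 46 mm high, and a post 10 mm thick, 230 mm high. A clamp on the post carries, by a swivel, a level round steel pin 5 mm thick that points along the stand's -x. Origin: underside centre of the base, on the post's axis. The clamp lies below the pin; clamp and swivel hold still under forces below 15 N.
- pin_nominal (a point): where the pin's rounded tip ought to be, 125 mm from the post's axis, 200 mm up (fixed to the stand, not to the pin). The pin is set by hand and not measured: 192 to 208 mm high, and swivelled about the post's axis by up to 0.08 rad either way (10 mm sideways at the tip). On the pin is a collar 12 mm across, its front face 80 mm from the post's axis.
- tumbler: loose glass tumbler, 80 mm across, 95 mm high, away at the right of the stand; origin underside centre
- brush: loose blue-handled brush 190 mm long lying on the bench near the robot; origin underside middle
- cap: loose small white plastic cap, 40 mm across, 10 mm high, between rack and stand; origin underside centre
There are look-alikes about, which are no part of the job. What is meant by the rack is not turquoise, and is the larger of those in its own colour.

How it is judged:
By the outcome, as a careful person would: the job done as asked, in the order asked, and still so for the second after the job is handed in, with the robot touching nothing.
It also fails if it takes over 58 s, if anything falls off the work surface, if the arm or the gripper's body presses on something with over 40 N, if the wrist force passes 120 N, or if a joint passes its speed limit or range.

## Working session

There is one attempt and no reset: what is moved stays moved. The work goes in short steps, each a Python script; the robot and the scene stay as the last script left them, time stands still between calls to the robot, and variables do not carry over. Pictures are saved under pics/ and viewed, at most 10 in all, crops included, and the job is handed in when it is done.

```bash
ls; mkdir -p pics
python3 - <<'E'
from station import env,viewer
import cv2,numpy as np
for n in("scene","top"):
    cv2.imwrite(f"pics/{n}0.png",viewer.camera(n)); p=viewer.camera_params(n); print(n,{k:(np.round(v,3).tolist()) for k,v in p.items()})
print({k:np.round(v,3).tolist() for k,v in viewer.camera_params("wrist").items()})
print(env.read_state())
a=cv2.imread("pics/scene0.png");b=cv2.imread("pics/top0.png")
E
```

```text
pics
scene {'fx': 524.894, 'fy': 524.894, 'cx': 282.274, 'cy': 214.725, 'pose': [[0.345, -0.644, 0.683, 1283.766], [0.939, 0.249, -0.239, -335.255], [-0.016, 0.723, 0.691, 944.536], [0.0, 0.0, 0.0, 1.0]]}
top {'fx': 506.075, 'fy': 506.075, 'cx': 281.988, 'cy': 209.297, 'pose': [[-0.012, 0.996, -0.083, 351.563], [-1.0, -0.013, -0.007, -43.748], [-0.008, 0.083, 0.996, 1549.895], [0.0, 0.0, 0.0, 1.0]]}
{'fx': 324.31, 'fy': 324.31, 'cx': 283.042, 'cy': 205.431, 'tool_from_camera': [[-0.001, 0.957, 0.29, 78.515], [1.0, 0.001, 0.0, 0.556], [0.0, 0.29, -0.957, -81.557], [0.0, 0.0, 0.0, 1.0]]}
{'time_s': 0.1, 'qpos': array([ 1.13601229e+00,  4.23795081e-01,  1.63059305e+00,  1.91479330e-06,
        1.08861122e+00, -1.89854218e-02]), 'dq': array([ 6.14814251e-04, -1.66140107e-03,  9.85670015e-05, -1.40747275e-03,
        2.37012957e-03, -8.30460393e-04]), 'tau': array([ 6.43624735e-04, -5.45609522e+01, -2.74323875e+01,  6.46207016e-02,
        1.87623227e-02, -4.22511800e-05]), 'tool_pos': array([252.25475611, 571.40862749, 301.96827648]), 'orientation': array([ 2.06405283e-01,  9.78466333e-01, -6.85135750e-04, -1.59040453e-04]), 'force': array([ 0.26778534, -0.92939177,  0.29391294]), 'wrist_torque': array([-0.04168625,  0.04626352,  0.00791739]), 'grip_force': 0.0, 'width': 87.67284985009294}
```

View pics/scene0.png

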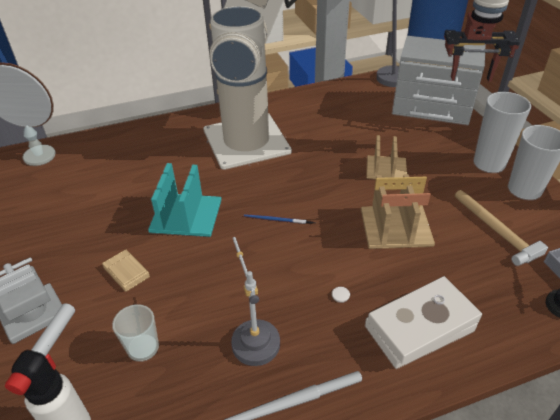

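View pics/top0.png

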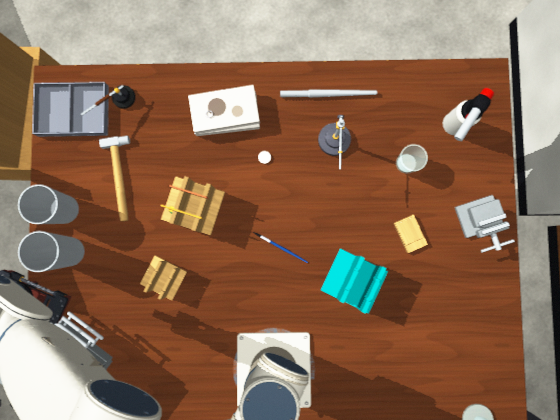

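Scene: wooden rack at (397,215) with yellow L (400,184) and copper strip (405,200). Stand base is at (256,342), cap at (341,294) and tumbler at (138,333). Top: there are three racks: turquoise (355,280), small wooden (163,278) and larger wooden (192,205). The meant one is the larger wooden rack, since it isn't turquoise and it is the bigger of the two in wood. I'll confirm with an enlarged crop.

Run:
```python
import cv2,numpy as np
a=cv2.imread("pics/scene0.png");b=cv2.imread("pics/top0.png")
f=lambda im,x,y,w,h:cv2.resize(im[y:y+h,x:x+w],(400,300),interpolation=cv2.INTER_CUBIC)
cv2.imwrite("pics/crop1.png",np.vstack([np.hstack([f(a,350,160,100,75),f(b,140,165,100,75)]),np.hstack([f(a,190,230,133,100),f(b,300,105,100,75)])]))
```

```text
(no output)
```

View pics/crop1.png

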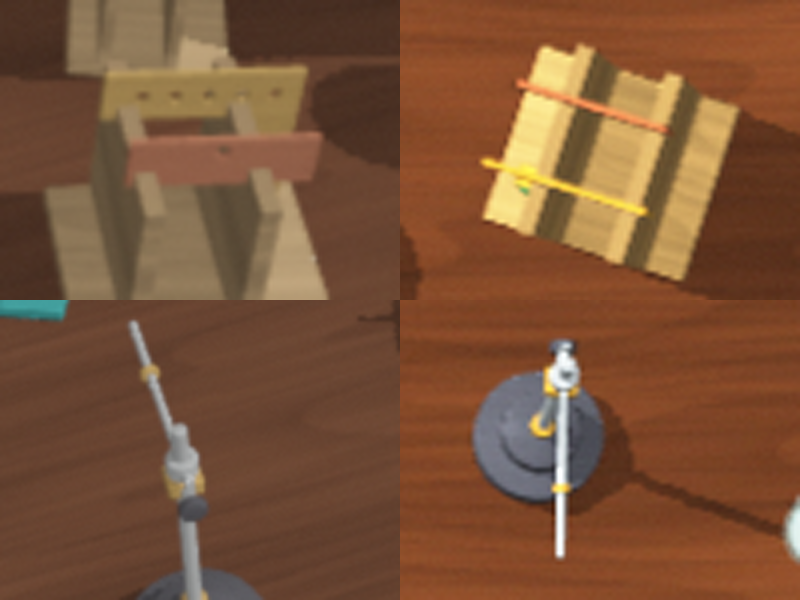

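Crop: the yellow L with five holes is in the larger wooden rack, with its leg and green stone at the left end in the top view (top px ≈(171,212)). Copper is in the other station. The pin tip is at top px ≈(340,168.7) and scene px ≈(234.3,237.3). The orange collar is at top ≈(340.3,152) and scene ≈(239.7,254). The pin points at the robot.

Centre of mass: y = (92+58)·45/280 = 24 mm, so **hole4**.

```bash
cat > h.py <<'E'
from station import env,set_gripper,viewer,workorder
import cv2,numpy as np
from scipy.spatial.transform import Rotation as R
def ray(n,px,tool=None):
    p=viewer.camera_params(n); T=np.array(p["pose"]) if tool is None else tool@np.array(p["tool_from_camera"])
    d=T[:3,:3]@[(px[0]-p["cx"])/p["fx"],-(px[1]-p["cy"])/p["fy"],-1]
    return T[:3,3],d/np.linalg.norm(d)
def on_z(n,px,z,tool=None):
    o,d=ray(n,px,tool); return o+d*(z-o[2])/d[2]
def tri(rs):
    A=sum(np.eye(3)-np.outer(d,d) for o,d in rs); b=sum((np.eye(3)-np.outer(d,d))@o for o,d in rs)
    x=np.linalg.solve(A,b); return x,[np.linalg.norm(np.cross(x-o,d)) for o,d in rs]
def toolT():
    s=env.read_state(); T=np.eye(4); T[:3,:3]=R.from_quat(s["orientation"]).as_matrix(); T[:3,3]=s["tool_pos"]; return T
def quat(phi):
    "tool down, tool x along world heading phi"
    return R.from_matrix(np.array([[np.cos(phi),np.sin(phi),0],[np.sin(phi),-np.cos(phi),0],[0,0,-1.]])).as_quat()
E
python3 - <<'E'
from h import *
b=cv2.imread("pics/top0.png"); hsv=cv2.cvtColor(b,cv2.COLOR_BGR2HSV)
m=cv2.inRange(hsv,(20,190,150),(32,255,255)); m[:165]=0;m[240:]=0;m[:,:140]=0;m[:,240:]=0
n,l,s,c=cv2.connectedComponentsWithStats(m); i=1+s[1:,4].argmax(); print(s[i])
y,x=np.nonzero(l==i); P=np.array([on_z("top",(u,v),138) for u,v in zip(x+0.,y+0.)])[:,:2]
ctr=P.mean(0); w,V=np.linalg.eigh(np.cov(P.T)); d=V[:,1]*np.sign(V[1,1]); t=(P-ctr)@d
print("dir",np.arctan2(d[1],d[0]),"ext",t.min(),t.max(),"mid",ctr+d*(t.min()+t.max())/2)
for nm,a,c in(("tip",(340,168.7),(234.3,237.3)),("collar",(340.3,152),(239.7,254))):
    print(nm,tri([ray("top",a),ray("scene",c)]))
print("post",on_z("top",(335,138),46), on_z("top",(334.5,138.75),46))
E
```

```text
[170 209   2   1   2]
dir 1.557865432337964 ext -1.4048141079960403 1.4048141079960397 mid [474.54045276 278.50477552]
tip (array([ 572.82235081, -190.01427019,  199.27736756]), [np.float64(2.2411595460310734), np.float64(2.2411595460310596)])
collar (array([ 618.4481815 , -192.30988063,  198.42523164]), [np.float64(1.8341917227945093), np.float64(1.8341917227945723)])
post [ 690.99558835 -196.01006685   46.        ] [ 688.7212036  -194.45583908   46.        ]
```

Run:
```python
from h import *
a=on_z("top",(160.75,205.5),138);b=on_z("top",(201.25,218),138)
d=(a-b)[:2];phi=np.arctan2(d[1],d[0]);mid=(a+b)[:2]/2;d/=np.linalg.norm(d)
print(a,b,phi,np.linalg.norm((a-b)[:2]),mid)
# hover with camera (78 mm along tool x) above grip point
for ph in(phi,phi-np.pi):
    q=env.ik([mid[0],mid[1],330],quat(ph)); print(ph,None if q is None else np.round(q,2))
print("pin ", [np.round(env.ik([572+x,-190-24,300],quat(p)),2) for x in(-30,45) for p in(np.pi/2,-np.pi/2)])
ph=phi-np.pi
e=np.array([np.cos(ph),np.sin(ph)])
set_gripper(30)
env.reach([mid[0]-60*e[0],mid[1]-60*e[1],340],quat(ph))
env.hold(.2)
T=toolT(); np.save("T1.npy",T); cv2.imwrite("pics/w1.png",viewer.camera("wrist")); print(T,env.read_state()["time_s"],env.read_state()["qpos"])
```

```text
[484.75481494 305.97651647 138.        ] [448.13973876 192.13119615 138.        ] 1.2596234046661767 119.58854778978969 [466.44727685 249.05385631]
1.2596234046661767 [ 0.47  0.25  1.82 -0.    1.08  0.78]
-1.8819692489236164 [ 0.47  0.25  1.82 -0.    1.08 -2.36]Traceback (most recent call last):
  File "<stdin>", line 8, in <module>
    return _wrapfunc(a, 'round', decimals=decimals, out=out)
    return _wrapit(obj, method, *args, **kwds)
    result = getattr(arr, method)(*args, **kwds)
TypeError: unsupported operand type(s) for *: 'NoneType' and 'float'
```

Run:
```python
from h import *
mid=np.array([466.45,249.05]);ph=1.2596
for x in(-30,0,45):
  q=env.ik([572+x,-190-24,300],quat(np.pi/2)); print(None if q is None else np.round(q,2))
e=np.array([np.cos(ph),np.sin(ph)])
set_gripper(30)
env.reach([*(mid-20*e),330],quat(ph))
env.hold(.2)
T=toolT(); np.save("T1.npy",T); cv2.imwrite("pics/w1.png",viewer.camera("wrist")); print(T,env.read_state()["time_s"])
```

```text
[-0.4   0.36  1.73 -0.    1.05 -0.4 ]
[-0.38  0.41  1.66 -0.    1.07 -0.38]
[-0.35  0.47  1.57 -0.    1.11 -0.35]
[[ 3.04630571e-01  9.52470560e-01 -2.18609108e-04  4.60100896e+02]
 [ 9.52470581e-01 -3.04630582e-01 -1.73797453e-05  2.30788474e+02]
 [-8.31487156e-05 -2.02924343e-04 -9.99999976e-01  3.29867379e+02]
 [ 0.00000000e+00  0.00000000e+00  0.00000000e+00  1.00000000e+00]] 2.8333
```

View pics/w1.png

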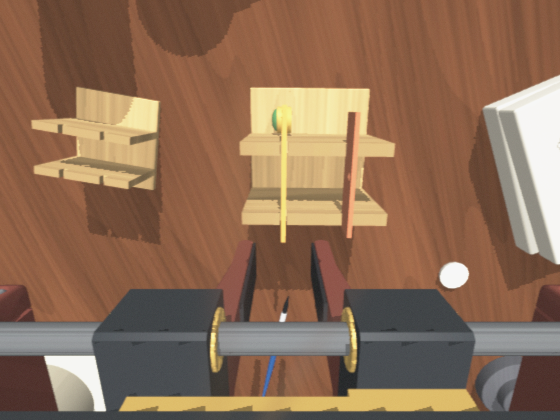

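Wrist picture: the yellow L runs edge-on from about (283,107) to (283,242), with the stone's setting at (282,119). Copper is at (351,112–237). The sheet lies on the finger midline.

Run:
```python
from h import *
T=np.load("T1.npy"); im=cv2.imread("pics/w1.png"); hsv=cv2.cvtColor(im,cv2.COLOR_BGR2HSV)
m=cv2.inRange(hsv,(22,150,120),(32,255,255)); m[250:]=0; m[:,:265]=0; m[:,300:]=0
y,x=np.nonzero(m); print(y.min(),y.max())
for r in range(104,246,6 if 0 else 10):
    c=x[y==r]; print(r,(c.min(),c.max(),len(c)) if len(c) else None, end=' ')
rows=np.arange(145,238); cs=np.array([np.median(x[y==r]) for r in rows])
k=np.polyfit(rows,cs,1); f=lambda r:on_z("wrist",(np.polyval(k,r),r),138,T)[:2]
a,b=f(y.max()+.5),f(y.min()); print(k,a,b,np.linalg.norm(a-b)); d=f(150)-f(235); print("phi",np.arctan2(d[1],d[0]),"mid from end",a+60*d/np.linalg.norm(d))
```

```text
Traceback (most recent call last):
ValueError: zero-size array to reduction operation minimum which has no identity
```

Run:
```python
from h import *
T=np.load("T1.npy"); im=cv2.imread("pics/w1.png"); hsv=cv2.cvtColor(im,cv2.COLOR_BGR2HSV)
print([hsv[r,c].tolist() for r,c in((200,281),(200,283),(200,285),(165,283),(200,300),(240,283),(215,300))])
h=np.median(hsv[150:185,282:285].reshape(-1,3),axis=0); print(h)
m=cv2.inRange(hsv,(20,120,100),(34,255,255)); print(m.sum())
lo=(int(h[0])-4,int(h[1])-35,int(h[2])-90)
m=cv2.inRange(hsv,lo,(int(h[0])+4,255,255)); m[250:]=0; m[:,:270]=0; m[:,:][:,296:]=0
y,x=np.nonzero(m); print(y.min(),y.max())
for r in range(100,250,10):
    c=x[y==r]; print(r,(c.min(),c.max()) if len(c) else None, end=' ')
rows=[r for r in range(150,236) if (y==r).any()]; cs=np.array([np.median(x[y==r]) for r in rows])
k=np.polyfit(rows,cs,1); f=lambda r:on_z("wrist",(np.polyval(k,r),r),138,T)[:2]
a,b=f(y.max()+.5),f(y.min()); print(k,a,b,np.linalg.norm(a-b)); d=f(150)-f(235); print("phi",np.arctan2(d[1],d[0]),"mid from end",a+60*d/np.linalg.norm(d))
```

```text
[[21, 130, 233], [26, 118, 246], [24, 118, 243], [26, 117, 246], [18, 102, 160], [25, 122, 246], [20, 100, 227]]
[ 26. 119. 246.]
1775310
89 241
100 (np.int64(270), np.int64(294)) 110 (np.int64(270), np.int64(294)) 120 (np.int64(270), np.int64(295)) 130 (np.int64(270), np.int64(295)) 140 (np.int64(282), np.int64(286)) 150 (np.int64(281), np.int64(287)) 160 (np.int64(281), np.int64(286)) 170 (np.int64(281), np.int64(286)) 180 (np.int64(281), np.int64(285)) 190 (np.int64(281), np.int64(285)) 200 (np.int64(282), np.int64(285)) 210 (np.int64(281), np.int64(286)) 220 (np.int64(281), np.int64(285)) 230 (np.int64(282), np.int64(284)) 240 (np.int64(282), np.int64(284)) [-1.10712769e-02  2.85334709e+02] [449.58665007 195.28142647] [490.90796683 319.62226269] 131.02707647819577
phi 1.2499553692577445 mid from end [468.50853303 252.21965919]
```

Run:
```python
from h import *
for i,x in enumerate((560,630)):
    env.reach([x,-260,330],quat(np.pi/2)); env.hold(.15)
    T=toolT(); np.save(f"P{i}.npy",T); cv2.imwrite(f"pics/p{i}.png",viewer.camera("wrist"))
print(env.read_state()["time_s"])
a,b=[cv2.imread(f"pics/p{i}.png") for i in(0,1)]
cv2.imwrite("pics/pp.png",np.hstack([cv2.resize(t[0:300,80:480],(400,300)) for t in(a,b)]))
```

```text
5.4333
```

View pics/pp.png

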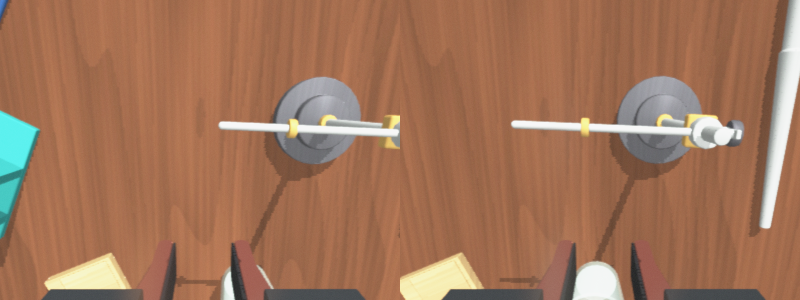

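Both hovers show the pin. The tip is at ≈(299,125) in p0 and ≈(192,125) in p1 (full-picture pixels). The collar's front is at ≈(369,128) and ≈(262,127).

Run:
```python
from h import *
tips=[];cols=[]
Ls=[]
for i,(t,c) in enumerate((((300,125)),0) and [(300,369),(192,262)]):
    im=cv2.imread(f"pics/p{i}.png");h=cv2.cvtColor(im,cv2.COLOR_BGR2HSV)
    m=cv2.inRange(h,(0,0,130),(179,70,255)); m[:112]=0;m[142:]=0;m[:,:t-12]=0;m[:,c+70:]=0
    y,x=np.nonzero(m); print("tip col",x.min(),[ (y[x==k].mean().round(2),(x==k).sum()) for k in range(x.min(),x.min()+8)])
    sel=(x>x.min()+4)&(x<c-6); k=np.polyfit(x[sel],y[sel],1); print(k)
    g=cv2.inRange(h,(18,90,100),(35,255,255)); g[:112]=0;g[142:]=0;g[:,:c-15]=0;g[:,c+25:]=0
    gy,gx=np.nonzero(g); print("collar",gx.min(),gx.max(),gy.min(),gy.max())
    T=np.load(f"P{i}.npy"); tp=x.min()-.5
    tips.append(ray("wrist",(tp,np.polyval(k,tp)),T)); cols.append(ray("wrist",(gx.min()-.5,np.polyval(k,gx.min())),T))
    for z in(195,200,205):
        A=on_z("wrist",(tp,np.polyval(k,tp)),z,T);B=on_z("wrist",(c,np.polyval(k,c)),z,T);d=B-A
        print(z,A[:2].round(2),"ang",np.arctan2(d[1],d[0]).round(4))
print(tri(tips),tri(cols))
```

```text
tip col 298 [(np.float64(125.0), np.int64(3)), (np.float64(125.0), np.int64(7)), (np.float64(125.0), np.int64(7)), (np.float64(125.0), np.int64(9)), (np.float64(125.0), np.int64(9)), (np.float64(125.0), np.int64(9)), (np.float64(125.0), np.int64(9)), (np.float64(125.0), np.int64(9))]
[1.70962540e-02 1.20282161e+02]
collar 366 378 119 137
195 [ 570.92 -190.59] ang -0.016
200 [ 570.71 -190.33] ang -0.016
205 [ 570.49 -190.07] ang -0.016
tip col 191 [(np.float64(123.5), np.int64(4)), (np.float64(123.5), np.int64(6)), (np.float64(123.5), np.int64(8)), (np.float64(124.0), np.int64(9)), (np.float64(124.0), np.int64(9)), (np.float64(124.0), np.int64(9)), (np.float64(124.0), np.int64(9)), (np.float64(124.0), np.int64(9))]
[4.35541730e-02 1.15310837e+02]
collar 261 269 118 136
195 [ 570.39 -190.09] ang -0.043
200 [ 571.78 -189.86] ang -0.043
205 [ 573.17 -189.63] ang -0.043
(array([ 570.85424643, -190.25553201,  196.69542219]), [np.float64(0.24293387475164727), np.float64(0.24293387475161016)]) (array([ 615.57722751, -191.77746925,  193.22287451]), [np.float64(0.3766214693823118), np.float64(0.3766214693823395)])
```

Run:
```python
from h import *
ph=1.255;d=np.array([np.cos(ph),np.sin(ph)]);g=np.array([468.1,251.7])+24*d
env.reach([*g,260],quat(ph)); env.move_l([*g,211],rate=80,f_stop=8)
print(env.read_state()["tool_pos"])
set_gripper(0); s=env.read_state(); print(s["width"],s["grip_force"],s["force"])
env.move_l([*g,350],rate=100); env.hold(.1)
s=env.read_state();print(s["width"],s["force"],s["wrist_torque"],s["time_s"],s["tool_pos"])
cv2.imwrite("pics/w2.png",viewer.camera("wrist"))
cv2.imwrite("pics/s2.png",cv2.resize(viewer.camera("scene")[100:250,300:500],(800,600)))
```

```text
[475.75802294 274.61259234 211.08015545]
3.659471083982904 30.009081959724426 [-1.20848828  0.63054468  2.59846821]
3.506119015827896 [-0.07183348  0.04902377 -1.11207976] [-0.07972205  0.04469787  0.06924973] 10.3917 [475.34113103 274.41456463 349.33177992]
```

View pics/s2.png

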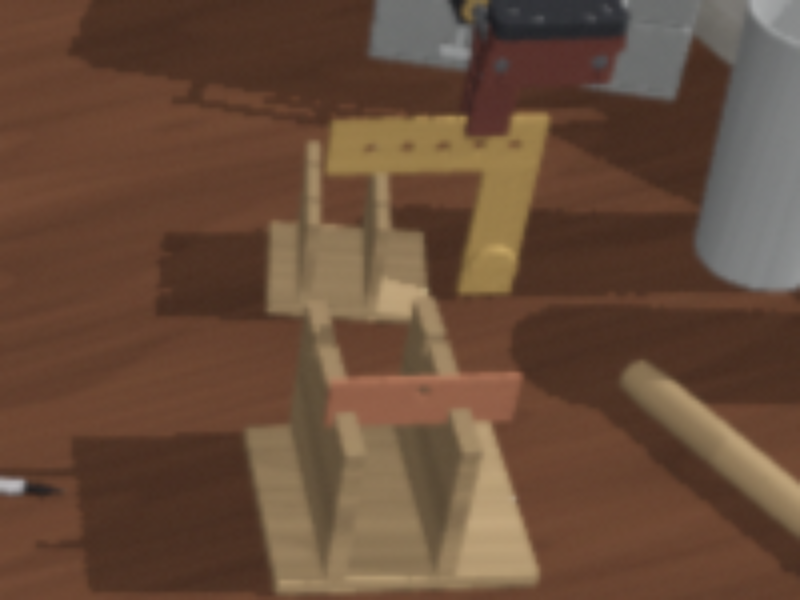

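The L hangs level in the fingers, gripped just above hole 4 (crop px (480,143)). Copper is undisturbed. Next: carry it to the pin and feel with the L's inner corner.

```bash
cat >> h.py <<'E'
a=-0.034; u=np.array([np.cos(a),np.sin(a)]); v=np.array([-np.sin(a),np.cos(a)]); Q=quat(a+np.pi/2)
tip=np.array([571,-190.2])
def at(du,dv,z): return [*(tip+du*u+dv*v),z]       # TCP in pin frame
def now():
    s=env.read_state(); p=s["tool_pos"]; r=p[:2]-tip
    return np.round([r@u,r@v,p[2],*s["force"],s["time_s"]],2)
E
python3 - <<'E'
from h import *
# grip at plate y=24 => hole4 under TCP (dv=0 puts hole on pin line); tcp z = plate z+90
env.reach(at(-40,2,320),Q); print(now())
env.move_l(at(8,2,320),rate=60,f_stop=4); env.hold(.2); print(now())
r=env.move_l(at(8,2,296),rate=10,f_stop=1.5); print("down",r,now())
E
```

```text
[-3.9770e+01  2.7200e+00  3.2007e+02 -1.4000e-01 -1.1000e-01 -2.8800e+00
  1.2190e+01]
[ 7.7300e+00  1.9500e+00  3.2009e+02  2.8000e-01  5.7000e-01 -3.0800e+00
  1.3340e+01]
down True [  7.82   2.06 305.5    0.78   0.34   0.99  14.74]
```

Run:
```python
from h import *
z=302.5+6
env.move_l(at(8,2,z),rate=30)
for du in(8,36):
    env.move_l(at(du,3,z),rate=40,f_stop=4); env.hold(.2); b=now()
    r=env.move_l(at(du,-10,z),rate=8,f_stop=1.2); print(r,b,now()); env.move_l(at(du,3,z),rate=30)
env.hold(.2)
r=env.move_l(at(36,3,298),rate=8,f_stop=1.5); print("down",r,now()); env.move_l(at(36,3,z),rate=20)
```

```text
True [ 7.940e+00  3.010e+00  3.084e+02  2.700e-01  3.300e-01 -2.380e+00
  1.547e+01] [  7.58  -3.81 307.69   0.74   1.13  -2.72  16.42]
True [ 35.82   2.97 308.56   0.46  -0.33  -2.03  17.85] [ 3.5580e+01 -3.9600e+00  3.0762e+02 -1.5000e-01  3.5000e-01 -2.0300e+00
  1.8810e+01]
down True [ 35.84   3.   305.92   0.75  -0.46   1.68  19.92]
```

Run:
```python
from h import *
env.move_l(at(-15,2,308.5),rate=80,f_stop=4)
env.move_l(at(-15,-.35,287.1),rate=60); env.hold(.25); print(now())
r=env.move_l(at(12,-.35,287.1),rate=12,f_stop=2); print(r,now()); env.hold(.2); print(now())
cv2.imwrite("pics/s3.png",cv2.resize(viewer.camera("scene")[170:320,150:350],(800,600)))
```

```text
[-1.4850e+01 -3.7000e-01  2.8741e+02 -1.6000e-01  4.8000e-01 -2.5300e+00
  2.1800e+01]
False [ 11.96  -0.36 287.09  -0.56   0.57  -2.43  24.2 ]
[ 1.2000e+01 -3.5000e-01  2.8711e+02 -1.2000e-01  4.0000e-02 -2.9100e+00
  2.4400e+01]
```

View pics/s3.png

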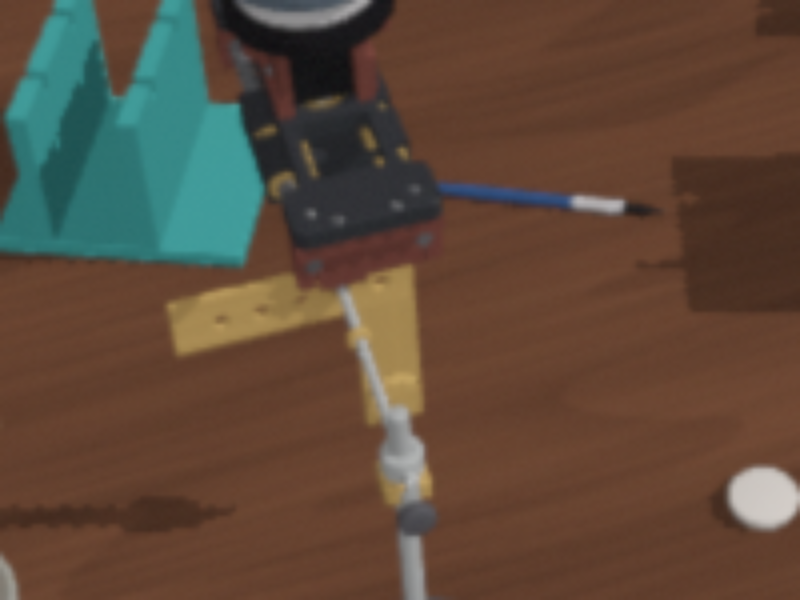

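The pin passes through hole 4 (crop px (342,290)). Hole 5 is visible to its right at (380,280) and holes 1 and 2 to the left. It went in without contact, so I'll slide it to the collar, settle it and release.

Run:
```python
from h import *
r=env.move_l(at(47,-.35,287.1),rate=12,f_stop=2); print(r,now()); env.hold(.2); n=now();print(n)
r=env.move_l(at(n[0],n[1],283.5),rate=5,f_stop=1.2); print("low",r,now()); n=now()
set_gripper(16); env.hold(.4); print(now(),env.read_state()["width"])
env.move_l(at(n[0],n[1],n[2]+30),rate=40,f_stop=5); print(now())
env.move_l(at(n[0],n[1],400),rate=100)
env.reach(at(-130,60,400),Q); env.hold(.3); print(now())
cv2.imwrite("pics/s4.png",np.hstack([cv2.resize(viewer.camera("scene")[200:350,170:320],(400,400)),cv2.resize(viewer.camera("top")[90:210,280:400],(400,400))]))
```

```text
True [ 4.2750e+01 -2.6000e-01  2.8635e+02  7.8000e-01 -1.8700e+00 -1.9000e-01
  2.6720e+01]
[ 4.2740e+01 -2.7000e-01  2.8612e+02  1.8500e+00 -1.0400e+00  8.6000e-01
  2.6920e+01]
low True [ 42.85  -0.31 285.77  -0.53  -0.45   1.96  27.15]
[ 42.86  -0.34 285.54  -0.38  -0.32  -0.51  27.98] 15.872273970119847
[ 4.2700e+01 -2.4000e-01  3.1555e+02 -5.6000e-01 -8.7000e-01 -4.0000e-01
  2.8890e+01]
[-1.2918e+02  5.9690e+01  3.9972e+02 -5.1000e-01 -4.0000e-01  3.9000e-01
  3.0940e+01]
```

View pics/s4.png

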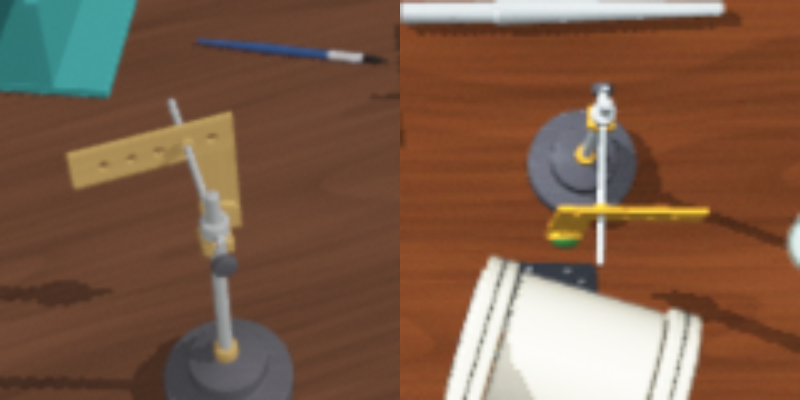

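Scene/top crop: the L hangs by hole 4 (hole 5 right at (212,136), holes 1–3 left), apparently level and at the collar. One close look will check the gap to the collar.

Run:
```python
from h import *
env.reach([590,-270,400],quat(np.pi/2)); env.move_l([590,-270,335],rate=100); env.hold(.2)
im=viewer.camera("wrist"); cv2.imwrite("pics/w5.png",cv2.resize(im[40:220,180:420],(800,600),interpolation=cv2.INTER_CUBIC)); print(now())
```

```text
[ 2.1890e+01 -7.9230e+01  3.3568e+02 -2.2000e-01  5.0000e-02  6.9000e-01
  3.2920e+01]
```

View pics/w5.png

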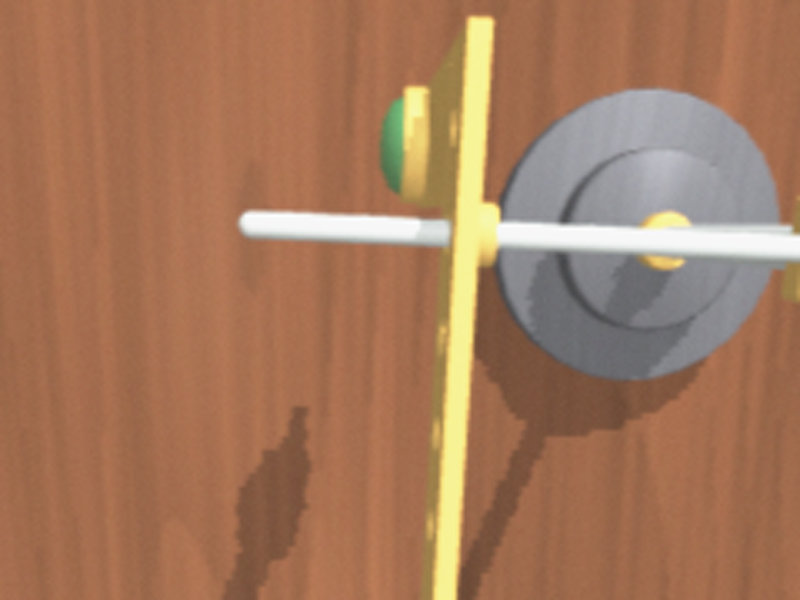

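The plate sits flush against the collar (px (485,235)) and hangs from hole 4. I'll back off and hand in.

Run:
```python
from h import *
env.move_l([590,-270,420],rate=120); env.hold(.3); print(now(), workorder.sign_off())
```

```text
the job is handed in; nothing more can be done
[ 2.1600e+01 -7.9060e+01  4.1935e+02 -5.0000e-02 -4.6000e-01  8.0000e-02
  3.4080e+01] None
```

The brass L hangs by hole 4 on the pin, flush against the collar and released, level as far as the pictures show; I signed off at about 34 s of the 58 s allowed, and no verdict was shown.

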